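Reset the alarming infusion pump through its guarded well

TASK

Reset the pump that shows the amber lamp: with the fingertips push its sliding guard fully open, reach down into the well and press the sunken amber key fully down, keeping it down for two seconds, then let it spring up and push the guard fully closed again. Do not lift, shove or tip either pump, leave the guard and key of the green-lamp pump alone, and do not disturb the small things standing around.

Things in the scene. Friction and masses are not known exactly. Their poses are not given: they have to be found in the camera images.
- alarm: the pump with the amber lamp: loose flat white box 170 (x) x 150 (y) x 80 mm high, about 2 kg, dark panel on top (z = 80 mm); both pumps are alike but for lamp and key colour. Origin: centre of underside; x to its rear (away from the robot), y to its left, z up; turned by up to 0.5 rad. Display hump on the panel: 40 x 96 mm, 16 mm high, centred at x = +56, y = -20 mm
- alarm_lamp (a point): top of the round amber lamp, 26 mm across and 24 mm high, at the rear left of the pump's panel (pump frame x = +56, y = +52, z = 104 mm)
- alarm_well (a point): centre of the mouth of the recessed well in that pump's panel, level with the panel (pump frame x = -30, y = -30, z = 80 mm); same axes as the pump. The well is a rectangular opening 56 mm along the pump's x and 36 mm along its y, 30 mm deep, with upright walls; the amber key lies in it
- alarm_guard (a joint): grey sliding guard over that well: position in m, 0 = closed, 0.048 = fully open (a stop at each end). Opens along the pump's +y, 1.5 N friction, stays where left; may start up to 6 mm open. Plate 64 (x) x 44 (y) x 3 mm, top at z = 84 mm in the pump frame, centred over the well when closed
- alarm_rib (a point): middle of the top of the white upstanding rib on that guard, 98 mm above the pump's underside; moves with the guard. The rib is 40 mm along the pump's x, 8 mm thick along y and stands 14 mm above the guard plate, in the plate's middle; push against its long sides
- alarm_key (a joint): the amber sunken spring key: travel in m, 0 = up, 0.005 = fully down. It goes straight down, needs 1.2 N to start and 4 N to reach the bottom, and springs back when let go
- alarm_key_top (a point): centre of the top face of that key (46 mm along the pump's x, 27 mm along its y), 16 mm below the panel when up; right under the well's centre
- ok: the pump with the green lamp: loose flat white box 170 (x) x 150 (y) x 80 mm high, about 2 kg, dark panel on top (z = 80 mm); both pumps are alike but for lamp and key colour. Origin: centre of underside; x to its rear (away from the robot), y to its left, z up; turned by up to 0.5 rad. Display hump on the panel: 40 x 96 mm, 16 mm high, centred at x = +56, y = -20 mm
- ok_lamp (a point): top of the round green lamp, 26 mm across and 24 mm high, at the rear left of the pump's panel (pump frame x = +56, y = +52, z = 104 mm)
- ok_well (a point): centre of the mouth of the recessed well in that pump's panel, level with the panel (pump frame x = -30, y = -30, z = 80 mm); same axes as the pump. The well is a rectangular opening 56 mm along the pump's x and 36 mm along its y, 30 mm deep, with upright walls; the green key lies in it
- ok_guard (a joint): grey sliding guard over that well: position in m, 0 = closed, 0.048 = fully open (a stop at each end). Opens along the pump's +y, 1.5 N friction, stays where left; may start up to 6 mm open. Plate 64 (x) x 44 (y) x 3 mm, top at z = 84 mm in the pump frame, centred over the well when closed
- ok_rib (a point): middle of the top of the white upstanding rib on that guard, 98 mm above the pump's underside; moves with the guard. The rib is 40 mm along the pump's x, 8 mm thick along y and stands 14 mm above the guard plate, in the plate's middle; push against its long sides
- ok_key (a joint): the green sunken spring key: travel in m, 0 = up, 0.005 = fully down. It goes straight down, needs 1.2 N to start and 4 N to reach the bottom, and springs back when let go
- ok_key_top (a point): centre of the top face of that key (46 mm along the pump's x, 27 mm along its y), 16 mm below the panel when up; right under the well's centre
- med_cup: blue plastic medicine cup, rim 42 mm across, 40 mm high, standing on the trolley on the robot's side of the pumps; bystander. Origin: centre of its underside
- gel_bottle: white bottle with a blue cap, 48 mm across, 95 mm high, standing beyond the pumps; bystander. Origin: centre of its underside
- pill_jar: amber jar with a white cap, 42 mm across, 60 mm high, standing to the right of the pumps; bystander. Origin: centre of its underside
- finger_clip: teal and grey finger sensor clip, 60 x 28 x 24 mm, lying to the left of the pumps; bystander. Origin: centre of its underside, x along its length
Mind the look-alikes: they are no part of the job. Leave any red look-alike of the ok alone.

How it is judged:
On the way, in this order (a step that is already met when the one before it is completed fails the run):
1. the amber-lamp pump's guard is open (value of joint alarm_guard above 0.041 m and value of joint alarm_key below 0.0015 m), for 0.1 s.
2. its amber key is kept pressed down by the fingers for two seconds (at least 1.5 s counts), with the guard open (value of joint alarm_key above 0.0038 m and value of joint alarm_guard above 0.036 m and contact force between the fingers and alarm above 0.5 N), for 1.5 s.
3. the key is up again and the guard closed (value of joint alarm_key below 0.0015 m and value of joint alarm_guard below 0.005 m), for 0.2 s.
At the end, for the whole second after the job is handed in: Amber-lamp pump: guard closed (within 5 mm of its stop), key up (within 1.5 mm). Green-lamp pump: key up, guard under 15 mm open. Both pumps flat, at rest, within 20 mm of where they stood; cup, bottle, jar and clip within 30 mm of theirs (all of step 3 and value of joint ok_key below 0.0015 m and value of joint ok_guard below 0.015 m and distance of each of alarm_well, alarm_lamp, ok_well, ok_lamp from where it was at the start of the episode below 0.02 m and angle between each of alarm, ok's own z axis and vertical below 0.05 rad and linear speed of each of alarm, ok below 0.02 m/s and distance of each of med_cup, gel_bottle, pill_jar, finger_clip from where it was at the start of the episode below 0.03 m); the robot touches nothing.
It fails at once if a pump is lifted (height (world z) of any of alarm, ok above 0.01 m).
It fails at once if a pump is shoved more than 20 mm or tipped (distance of any of alarm_well, alarm_lamp, ok_well, ok_lamp from where it was at the start of the episode above 0.02 m or angle between any of alarm, ok's own z axis and vertical above 0.12 rad).
It fails at once if the guard or key of the green-lamp pump is worked (value of joint ok_key above 0.002 m or value of joint ok_guard above 0.015 m).
It fails at once if a bystander (cup, bottle, jar or clip) is moved more than 30 mm, lifted or knocked over (distance of any of med_cup, gel_bottle, pill_jar, finger_clip from where it was at the start of the episode above 0.03 m or height (world z) of any of med_cup, gel_bottle, pill_jar, finger_clip above 0.02 m or angle between any of med_cup, gel_bottle, pill_jar, finger_clip's own z axis and vertical above 0.5 rad).
It also fails if it takes over 54 s, if anything falls off the work surface, if the arm or the gripper's body presses on something with over 40 N, if the wrist force passes 120 N, or if a joint passes its speed limit or range.

ROBOT

A 6-joint arm with a two-finger parallel gripper is mounted at the origin on the work surface. World frame = base frame: x ahead of the robot, y to its left, z up, the work surface at z = 0. Lengths are in m, angles in rad, forces in N, time in s.
With the tool pointing down it reaches from about 0.3 to 0.775 m from the base axis. Payload 14.6 kg.
Tool frame: the origin (TCP) lies at the very end of the fingers, on their centre line; the grasp point (between the pads) lies 19 mm behind it; z points along the fingers, y is the line along which they close (so a half turn about z gives the same grasp; the last joint's range is limited). The gripper opens to 94 mm and grips with 3 to 60 N. Pads are 16 mm wide; open, the fingers measure 119 mm over their backs; the gripper's body (75 mm by 177 mm) begins 78 mm behind the grasp point.
Start: joints at [-1.36, 0.3, 1.521, -0, 1.321, -0.067], TCP at [0.151, -0.529, 0.183] pointing down, gripper open.
Joint ranges: [-3.03, 3.03], [-0.79, 2.21], [0.23, 2.52], [-1.04, 4.18], [0, 3.07], [-2.55, 2.55]. Speed limits (rad/s): [2.22, 2.22, 2.57, 3.14, 3.14, 3.14].

INTERFACE

Orientations are given as [roll, pitch, yaw] about the fixed x, y, z axes, in that order (R = Rz(yaw) Ry(pitch) Rx(roll)).
In Python, from station import ctrl gives the robot as it stands.
- The arm moves only by the tool move_arm, never from a script. Its argument "increments" is a list of rows, each a list of 7 numbers: the opening, from 0 (shut) to 1 (fully open), then the shift along the tool's x, y, z in units of 50 mm (1.0 is 50 mm), then the turn, a rotation vector about the tool's x, y, z in rad. In form: [[claw, tx, ty, tz, rx, ry, rz], ...]. A call has 1 to 20 rows; each row shifts and turns the commanded pose from where the row before left it, along the tool's axes as they then stand; what a row does not reach is not made up. A row lasts 1/10 s, in which the tool goes at most 50 mm and 8.59 degrees, less where a joint would pass 70% of its speed; a pose out of reach is approached as far as the arm can. A call is refused whole if a number of a shift passes 1 or a number of a turn 0.15, either way. A call with a gripper value outside its range is refused whole. The fingers move at their own pace and stop on an object; "force" is the grip in N (left out, the last holds). Time passes only in rows, so rows that do not move let the fingers close. It gives the time, the measured TCP pose, the force, the opening and the grip force at its end, in the units of the state.
- ctrl.get_obs(): the state, without advancing time (a new reading comes with each control period).
- ctrl.camera(name): name is "side" or "top"; returns a dict with "color" (400x640x3 uint8, blue, green, red), "K" (3x3 intrinsics, pixels), "distortion" ([k1, k2, p1, p2, k3] as OpenCV has them; the pictures are not rectified), "pose" (4x4, takes a point from camera to world coordinates). Camera axes: x right, y down, z forward; pixel columns grow to the right and rows downward; lengths in m; the calibration is good to about 2 mm. A picture is of the moment at which its call begins. There is no depth.
- ctrl.hand_in(): hands the job in; it is judged then, once.
Trained networks look in a picture, given as the dict that the camera call returned (one of the last four; its "shot" number tells which), for a name from the list of things; names that differ only in an ending like _2 or _b are one class to them, and where a whole thing is asked for, a point or a joint stands for the part that bears it (a point fixed in the world has none). Each returns a list of dicts, best first, with "conf" (0 to 1); they miss things now and then, are a little off and sometimes report something else, mostly with a low value. They report only what shows in the picture. A call takes as long as a camera call. They do not tell look-alikes from the thing itself.
- ctrl.cut_out(name, picture): "mask" (400x640 bool, what is visible of it) and "centre" ([row, column] in pixels, amid what is visible of it).
The state is a dict: "time_s": time; "qpos": joint angles; "joint_vel": joint speeds; "tau": joint torques, N m; "ee_pos": TCP position; "eef_rot": TCP orientation; "force": force on the tool from outside, world axes, zero at the start; "moment": the same for the moment, N m; "grip_width": finger opening in m; "grip_force": force on a finger pad.
Only numpy, scipy, OpenCV 4.12 (cv2) and the standard library are available. Lean on these libraries where they do the work, as an engineer would, in place of code of your own. Each camera call takes 0.05 s, during which the arm holds its last target. There are 200 camera calls.

## Working session

There is one attempt and no reset: what is moved stays moved. The work goes in short steps, Python scripts to look and compute and a tool call to move; the robot and the scene stay as the last step left them, time stands still between calls to the robot, and variables do not carry over. Pictures are saved under pics/ and viewed, at most 10 in all, crops included, and the job is handed in when it is done.

Besides the shell and the picture viewer there is one more tool, called after "Request:" as name(argument=value, ...) on one line, values as JSON. move_arm: Moves the arm, as the interface text tells. Its arguments: {"type":"object","properties":{"increments":{"type":"array","items":{"type":"array","items":{"type":"number"}}},"force":{"type":"number"}},"required":["increments"]}

```bash
mkdir -p pics
cat > h.py <<'E'
import numpy as np, cv2
from station import ctrl
def ray(p,uv):
    n=cv2.undistortPoints(np.array([[uv]],float),p["K"],np.array(p["distortion"],float))[0,0]
    T=np.array(p["pose"]); return T[:3,3],T[:3,:3]@np.array([n[0],n[1],1])
def at_z(p,uv,z):
    o,d=ray(p,uv); return o+d*(z-o[2])/d[2]
def proj(p,X):
    T=np.linalg.inv(np.array(p["pose"])); r,_=cv2.Rodrigues(T[:3,:3])
    return cv2.projectPoints(np.array(X,float).reshape(-1,1,3),r,T[:3,3],np.array(p["K"],float),np.array(p["distortion"],float))[0][:,0]
E
python3 - <<'E'
from h import *
Z=dict(alarm_lamp=.104,ok_lamp=.104,alarm_rib=.098,ok_rib=.098,alarm_well=.08,med_cup=.02,gel_bottle=.05,pill_jar=.03,finger_clip=.012,alarm=.08,ok=.08)
for c in("top","side"):
    p=ctrl.camera(c); cv2.imwrite(f"pics/{c}0.png",p["color"])
    print(c,np.array(p["pose"]).round(3).tolist())
    for n,z in Z.items():
        for r in ctrl.cut_out(n,p)[:3]:
            v,u=r["centre"]; print(n,round(r["conf"],2),round(u),round(v),at_z(p,(u,v),z).round(3)[:2],r["mask"].sum())
print(ctrl.get_obs())
E
```

```text
top [[0.002, -0.996, 0.084, 0.38], [-1.0, -0.002, -0.001, 0.038], [0.001, -0.084, -0.996, 1.806], [0.0, 0.0, 0.0, 1.0]]
alarm_lamp 0.78 382 176 [ 0.602 -0.171] 1817
ok_lamp 0.97 200 260 [0.291 0.499] 1959
ok_lamp 0.86 274 236 [0.379 0.228] 1764
ok_lamp 0.72 385 247 [ 0.34  -0.183] 1756
alarm_rib 0.65 390 190 [ 0.55  -0.202] 214
ok_rib 0.79 268 251 [0.324 0.247] 214
ok_rib 0.79 202 253 [0.315 0.494] 176
ok_rib 0.51 302 180 [0.588 0.125] 167
alarm_well 0.65 382 184 [ 0.577 -0.176] 1734
alarm_well 0.38 288 172 [0.619 0.181] 1778
med_cup 0.41 340 239 [ 0.367 -0.017] 96
gel_bottle 0.73 325 131 [0.787 0.039] 147
pill_jar 0.71 435 192 [ 0.551 -0.387] 143
finger_clip 0.45 219 217 [0.453 0.455] 97
alarm 0.71 383 179 [ 0.595 -0.178] 1897
alarm 0.51 387 193 [ 0.541 -0.193] 138
ok 0.71 276 235 [0.382 0.222] 1819
ok 0.61 289 172 [0.618 0.175] 1831
ok 0.58 386 248 [ 0.334 -0.19 ] 1720
side [[-0.952, -0.175, 0.251, 0.185], [-0.306, 0.554, -0.774, 1.066], [-0.003, -0.814, -0.581, 0.864], [0.0, 0.0, 0.0, 1.0]]
alarm_lamp 0.88 317 169 [ 0.563 -0.087] 2083
ok_lamp 0.88 349 259 [0.349 0.305] 3454
ok_lam
[... 515 characters left out ...]
0.75 349 355 [0.284 0.558] 6104
{'time_s': 1.2, 'qpos': array([-1.35955338e+00,  2.99871544e-01,  1.52100636e+00, -4.36381630e-05,
        1.32067694e+00, -6.66044860e-02]), 'joint_vel': array([ 0.00132215, -0.00040007, -0.00020185, -0.00078138, -0.00062835,
       -0.00127532]), 'tau': array([-2.99207335e-03, -5.31674194e+01, -3.52921772e+01,  7.07645877e-02,
        2.12044670e-02,  3.74008664e-06]), 'ee_pos': array([ 0.1508391 , -0.52890568,  0.18305851]), 'eef_rot': array([3.14155774e+00, 4.47036364e-05, 2.77858231e-01]), 'force': array([ 0.15988066, -0.87390843,  0.50098641]), 'moment': array([-0.01577396, -0.01914977, -0.0028392 ]), 'grip_force': 0.0, 'grip_width': 0.09385624937547472}
```

Run:
```python
import cv2
t=cv2.imread("pics/top0.png"); s=cv2.imread("pics/side0.png")
cv2.imwrite("pics/t1.png",cv2.resize(t[100:320,150:470],None,fx=2.5,fy=2.5,interpolation=cv2.INTER_CUBIC))
cv2.imwrite("pics/s1.png",cv2.resize(s[100:400,200:520],None,fx=2,fy=2,interpolation=cv2.INTER_CUBIC))
```

```text
(no output)
```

View pics/t1.png

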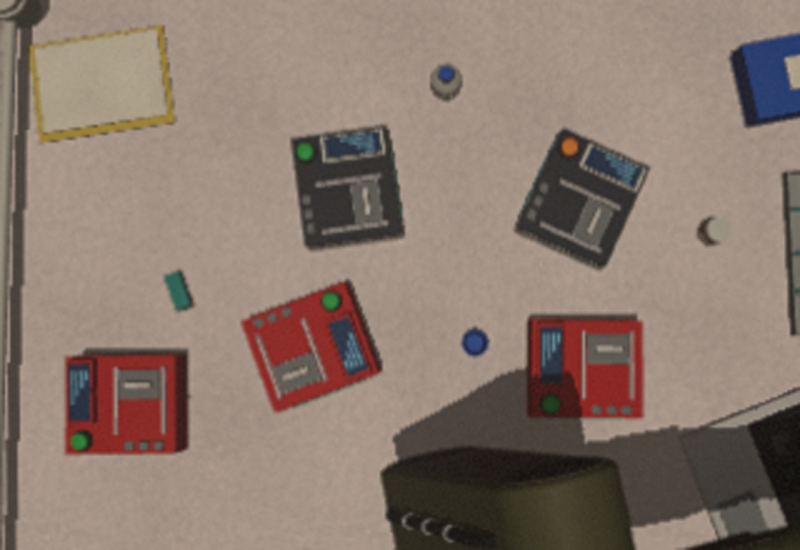

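View pics/s1.png

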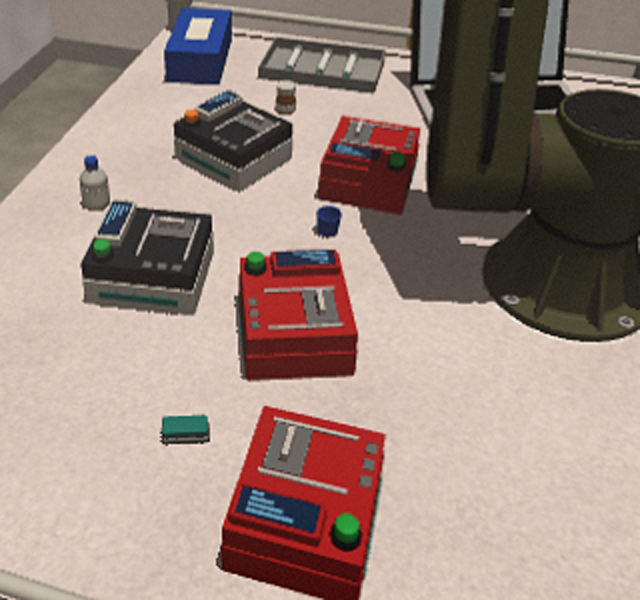

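Top crop shows two white pumps with dark panels. The amber lamp is at crop (569,147), image (378,159), and the green lamp at crop (305,151), image (272,160). The red look-alikes are at image (224,261), (274,236) and (384,247), all with green lamps. The right-hand white pump with the amber lamp at (383,179) is the one; in the side view it is at (316,170). Next I fit its pose and check it in an enlarged crop.

```bash
cat > fit.py <<'E'
from h import *
from scipy.optimize import minimize
def box(cx,cy,sx,sy,z0,z1): return [[cx+a*sx/2,cy+b*sy/2,z] for a in(-1,1) for b in(-1,1) for z in(z0,z1)]
PARTS=[np.array(box(0,0,.17,.15,0,.08)),np.array(box(.056,-.020,.04,.096,.08,.096)),np.array(box(.056,.052,.024,.024,.08,.104))]
def W(q,P):
    c,s=np.cos(q[2]),np.sin(q[2]); P=np.array(P,float).reshape(-1,3)
    return np.c_[q[0]+c*P[:,0]-s*P[:,1],q[1]+s*P[:,0]+c*P[:,1],P[:,2]]
def render(p,q,S=4):
    m=np.zeros((400*S,640*S),np.uint8)
    for P in PARTS:
        cv2.fillConvexPoly(m,cv2.convexHull(((proj(p,W(q,P))+.5)*S).round().astype(np.int32)),1)
    return cv2.resize(m.astype(np.float32),(640,400),interpolation=cv2.INTER_AREA)
def fit(pm,q0):
    def f(q): return sum(np.abs(render(p,q)-m).sum() for p,m in pm)
    b=None
    for _ in range(2):
        b=minimize(f,q0,method="Nelder-Mead",options=dict(initial_simplex=[q0]+[np.array(q0)+np.eye(3)[i]*[.015,.015,.1] for i in range(3)],xatol=1e-4,fatol=.1)); q0=b.x
    return b.x,b.fun
E
cat > m1.py <<'E'
from fit import *
pm=[];pp={}
for c in("top","side"):
    p=ctrl.camera(c); pp[c]=p
    r=max(ctrl.cut_out("alarm",p),key=lambda r:(r["mask"].sum()>1000)*r["conf"]); pm.append((p,r["mask"].astype(np.float32)))
q0=np.array([.57,-.185,-.42])
for s in (pm,pm[:1],pm[1:]): 
    q,f=fit(s,q0); print(q.round(4),f)
q,_=fit(pm,q0)
A,B=[],[]
for c,p in pp.items():
    h=cv2.cvtColor(p["color"],cv2.COLOR_BGR2HSV); m=((h[...,0]>4)&(h[...,0]<24)&(h[...,1]>150)&(h[...,2]>120)); 
    uv=proj(p,W(q,[.056,.052,.092]))[0]; yy,xx=np.nonzero(m); k=np.hypot(xx-uv[0],yy-uv[1])<9
    print(c,"lamp seen",xx[k].mean(),yy[k].mean(),"pred",uv,k.sum())
    im=cv2.resize(p["color"],None,fx=8,fy=8,interpolation=cv2.INTER_CUBIC)
    def d(P,col): cv2.polylines(im,[((proj(p,W(q,P))+.5)*8).astype(np.int32)],True,col,1)
    R=lambda cx,cy,sx,sy,z:[[cx-sx/2,cy-sy/2,z],[cx+sx/2,cy-sy/2,z],[cx+sx/2,cy+sy/2,z],[cx-sx/2,cy+sy/2,z]]
    d(R(0,0,.17,.15,.08),(0,255,0)); d(R(-.03,-.03,.064,.044,.084),(255,255,0)); d(R(-.03,-.03,.04,.008,.098),(0,0,255)); d(R(.056,-.02,.04,.096,.096),(0,255,255))
    u,v=(proj(p,W(q,[0,0,.08]))[0]*8).astype(int); A.append(im[v-240:v+240,u-195:u+195])
cv2.imwrite("pics/fit_%d.png"%pp["top"]["shot"],np.hstack(A)); print(pp["top"]["shot"])
print("well",W(q,[-.03,-.03,.08]))
E
python3 m1.py; ls pics
```

```text
[ 0.598  -0.1799 -0.4319] 241.125
[ 0.5961 -0.1791 -0.432 ] 73.6875
[ 0.5985 -0.1745 -0.3983] 154.6875
top lamp seen 377.4848484848485 158.3939393939394 pred [377.01264881 158.48707287] 33
side lamp seen 295.54545454545456 156.36363636363637 pred [295.4475524  157.83012958] 22
3
well [[ 0.55818716 -0.19462196  0.08      ]]
fit_3.png
s1.png
side0.png
t1.png
top0.png
```

Request:
move_arm(increments=[[0,0,0,0,0,0,-0.14],[0,0,0,0,0,0,-0.14],[0,0,0,0,0,0,-0.14],[0,0,0,0,0,0,-0.14],[0,0,0,0,0,0,-0.14],[0,0,0,0,0,0,-0.14]], force=20)

```text
time_s: 2.0
ee_pos: [0.1509, -0.5289, 0.1831]
eef_rot: [3.142, -0.0, 1.124]
force: [0.2, 0.4, 1.1]
grip_width: 0.0496
grip_force: 0.0
```

View pics/fit_3.png

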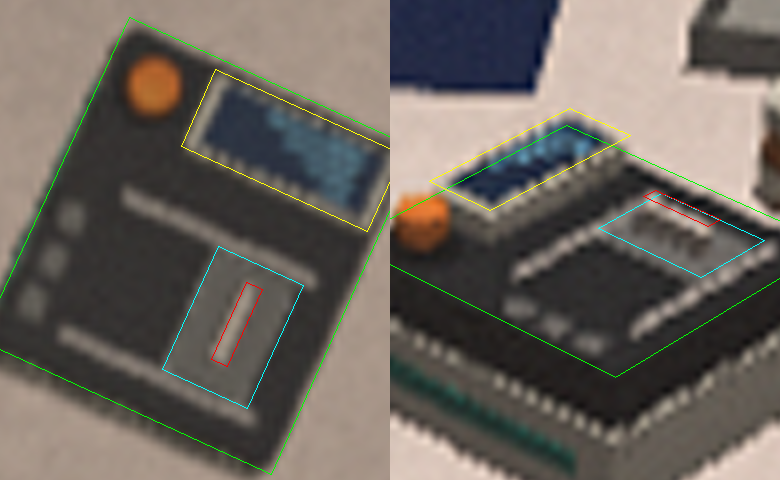

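The overlay lies on the pump: lamp, hump, plate and rib agree within a few mm, and the lamp is clearly amber. The guard is about closed. I move above the right side of the rib.

Request:
move_arm(increments=[[0,0,0,0,0,0,-0.02],[0,0.6,0.305,0,0,0,0],[0,0.6,0.305,0,0,0,0],[0,0.6,0.305,0,0,0,0],[0,0.6,0.305,0,0,0,0],[0,0.6,0.305,0,0,0,0],[0,0.6,0.305,0,0,0,0],[0,0.6,0.305,0,0,0,0],[0,0.6,0.305,0,0,0,0],[0,0.6,0.305,0,0,0,0],[0,0.6,0.305,0,0,0,0],[0,0.6,0.305,0,0,0,0],[0,0.6,0.305,0,0,0,0],[0,0.6,0.305,0,0,0,0],[0,0.6,0.305,0,0,0,0],[0,0.6,0.305,0,0,0,0],[0,0,0,0,0,0,0],[0,0,0,0,0,0,0]])

```text
time_s: 3.8
ee_pos: [0.5474, -0.2161, 0.1827]
eef_rot: [-3.141, 0.0, 1.136]
force: [-0.4, -0.5, 0.6]
grip_width: 0.0003
grip_force: 0.0
```

```bash
cat > where.py <<'E'
import numpy as np
from station import ctrl
o=ctrl.get_obs(); q=(.597,-.1795,-.43); c,s=np.cos(q[2]),np.sin(q[2]); d=o["ee_pos"]-[q[0],q[1],0]
print("pump frame x,y,z mm",(1e3*np.array([c*d[0]+s*d[1],-s*d[0]+c*d[1],d[2]])).round(1),"rot",o["eef_rot"].round(3),"F",o["force"].round(1),"gw",round(o["grip_width"],4),"t",round(o["time_s"],2))
E
python3 where.py
```

```text
pump frame x,y,z mm [-29.9 -53.9 182.7] rot [-3.141  0.     1.136] F [-0.4 -0.5  0.6] gw 0.0003 t 3.8
```

Request:
move_arm(increments=[[0,0,0,0.4,0,0,0],[0,0,0,0.4,0,0,0],[0,0,0,0.4,0,0,0],[0,0,0,0.3,0,0,0],[0,0,0,0.2,0,0,0],[0,0,0,0.1,0,0,0],[0,0,0,0.05,0,0,0],[0,0,0,0,0,0,0],[0,0,0,0,0,0,0]])

```text
time_s: 4.7
ee_pos: [0.5475, -0.2166, 0.0912]
eef_rot: [3.141, 0.0, 1.138]
force: [0.0, 0.6, 0.4]
grip_width: 0.0006
grip_force: 0.0
```

```bash
python3 where.py
python3 - <<'E'
from h import *
A=[]
for c,(u,v) in dict(top=(383,179),side=(316,170)).items():
    p=ctrl.camera(c); A.append(cv2.resize(p["color"][v-40:v+40,u-32:u+32],None,fx=6,fy=6,interpolation=cv2.INTER_CUBIC))
cv2.imwrite("pics/down.png",np.hstack(A))
E
```

```text
pump frame x,y,z mm [-29.5 -54.3  91.2] rot [3.141 0.    1.138] F [0.  0.6 0.4] gw 0.0006 t 4.7
```

View pics/down.png

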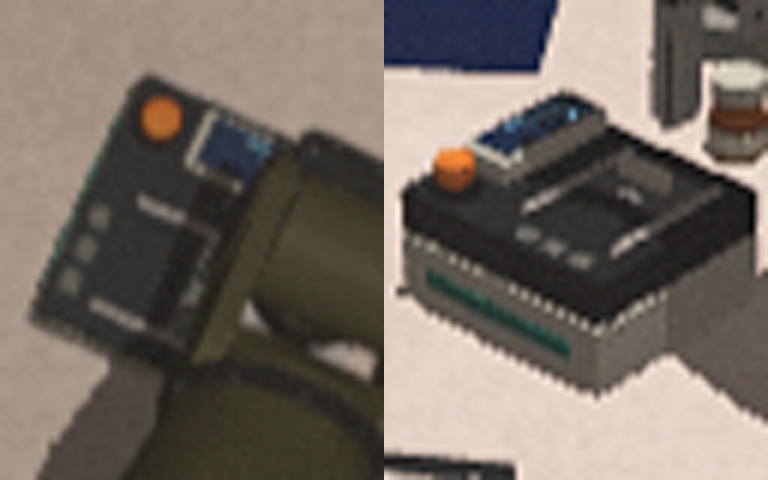

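Top crop: the arm covers the right of the pump. In the side crop I can't see the fingers at the rib where I expect them, so I check the whole side view with the TCP projected.

Run:
```python
from h import *
p=ctrl.camera("side"); o=ctrl.get_obs(); e=o["ee_pos"]
uv=proj(p,[e,e+[0,0,.02],e+[0,0,.097]]); print(uv, np.array(p["pose"]).round(3).tolist())
im=cv2.resize(p["color"][60:260,200:440],None,fx=3,fy=3,interpolation=cv2.INTER_CUBIC)
for a in uv: cv2.circle(im,tuple(int(v) for v in (a-[200,60]+.5)*3),3,(0,0,255),1)
cv2.imwrite("pics/side_full.png",im)
```

```text
[[332.14122837 155.26614661]
 [332.22741423 150.56164843]
 [332.57332943 131.7446532 ]] [[-0.952, -0.175, 0.251, 0.185], [-0.306, 0.554, -0.774, 1.066], [-0.003, -0.814, -0.581, 0.864], [0.0, 0.0, 0.0, 1.0]]
```

View pics/side_full.png

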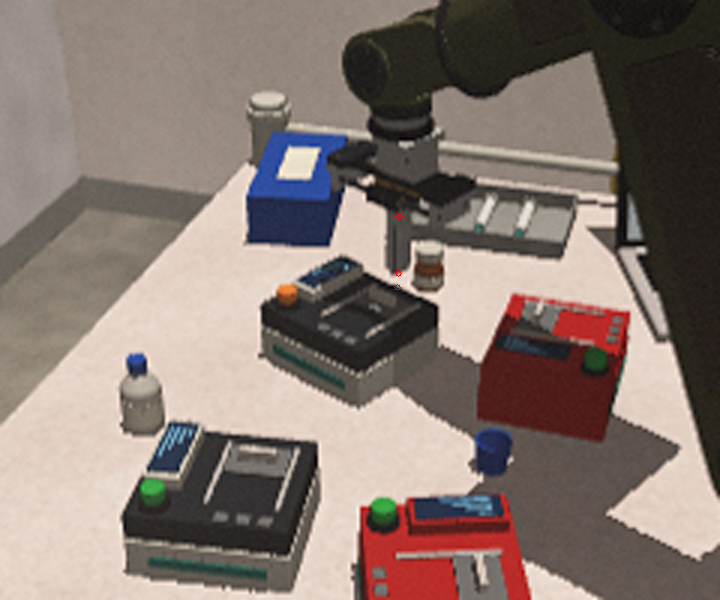

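The finger's end shows at crop (397,270) and the reported TCP projects to (396,286). The tip looks about 20 mm higher than reported, or further away. I probe gently downward and watch the force.

Request:
move_arm(increments=[[0,0,0,0.04,0,0,0],[0,0,0,0.04,0,0,0],[0,0,0,0.04,0,0,0],[0,0,0,0,0,0,0]])

```text
time_s: 5.25
ee_pos: [0.5471, -0.2163, 0.0841]
eef_rot: [-3.141, -0.0, 1.138]
force: [0.4, -0.2, 0.3]
grip_width: 0.0004
grip_force: 0.0
```

```bash
python3 where.py
python3 - <<'E'
from h import *
p=ctrl.camera("side"); q=ctrl.camera("top"); o=ctrl.get_obs(); e=o["ee_pos"]
R=[]
for P in (p,q):
    a=proj(P,[e])[0]; u,v=a.astype(int)
    im=cv2.resize(P["color"][v-30:v+30,u-40:u+40],None,fx=9.9,fy=9.9,interpolation=cv2.INTER_CUBIC)[:290] if P is p else cv2.resize(P["color"][v-30:v+30,u-40:u+40],None,fx=5,fy=5)
    f=9.9 if P is p else 5
    cv2.circle(im,tuple(int(t) for t in (a-[u-40,v-30]+.5)*f),3,(0,0,255),1)
    R.append(cv2.resize(P["color"][v-30:v+30,u-40:u+40],(400,300),interpolation=cv2.INTER_CUBIC)); cv2.circle(R[-1],tuple(int(t) for t in (a-[u-40,v-30]+.5)*5),3,(0,0,255),1)
cv2.imwrite("pics/tip.png",np.hstack(R))
E
```

```text
pump frame x,y,z mm [-30.  -54.3  84.1] rot [-3.141 -0.     1.138] F [ 0.4 -0.2  0.3] gw 0.0004 t 5.25
```

View pics/tip.png

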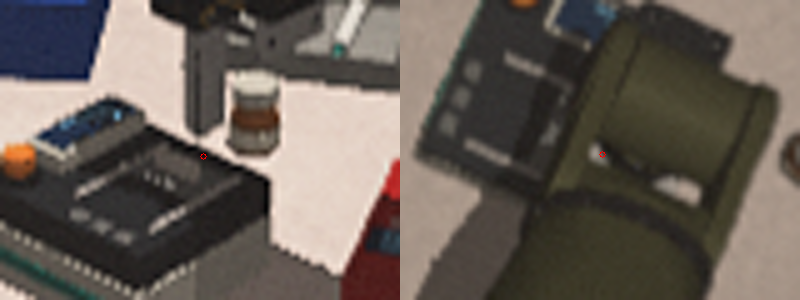

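Request:
move_arm(increments=[[0,0,0,0.04,0,0,0],[0,0,0,0.03,0,0,0],[0,0,0,0,0,0,0]])

```text
time_s: 5.65
ee_pos: [0.5472, -0.2164, 0.0808]
eef_rot: [-3.141, 0.0, 1.138]
force: [-1.4, -0.6, -0.2]
grip_width: 0.0004
grip_force: 0.0
```

Run:
```python
from h import *
im=cv2.imread("pics/side0.png"); p=ctrl.camera("side")
print(proj(p,[[.151,-.529,.183]]))
```

```text
[[452.00585288 111.68407699]]
```

The force stays at zero with the TCP at 81 mm. The whole gripper seems shifted in the side view, so I draw the gripper body's outline in both views under each hypothesis.

Run:
```python
from h import *
from scipy.spatial.transform import Rotation as Ro
o=ctrl.get_obs(); e=o["ee_pos"]; R=Ro.from_euler("xyz",o["eef_rot"]).as_matrix()
A=[]
for c in("top","side"):
    p=ctrl.camera(c); S=6
    u0,v0=(proj(p,[e+[0,0,.05]])[0]).astype(int)
    im=cv2.resize(p["color"][v0-40:v0+40,u0-33:u0+33],None,fx=S,fy=S,interpolation=cv2.INTER_CUBIC)
    for off,col in(((0,0,0),(0,0,255)),((0,0,.019),(0,255,0)),((.01,-.024,0),(255,255,0))):
        for z,sx,sy in((-.097,.075,.177),(0,.016,.025)):
            C=[[-sx/2,-sy/2,z],[sx/2,-sy/2,z],[sx/2,sy/2,z],[-sx/2,sy/2,z]]
            P=proj(p,e+np.array(off)+np.array(C)@R.T)
            cv2.polylines(im,[((P-[u0-33,v0-40]+.5)*S).astype(np.int32)],True,col,1)
    A.append(im)
cv2.imwrite("pics/body.png",np.hstack(A))
```

```text
(no output)
```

View pics/body.png

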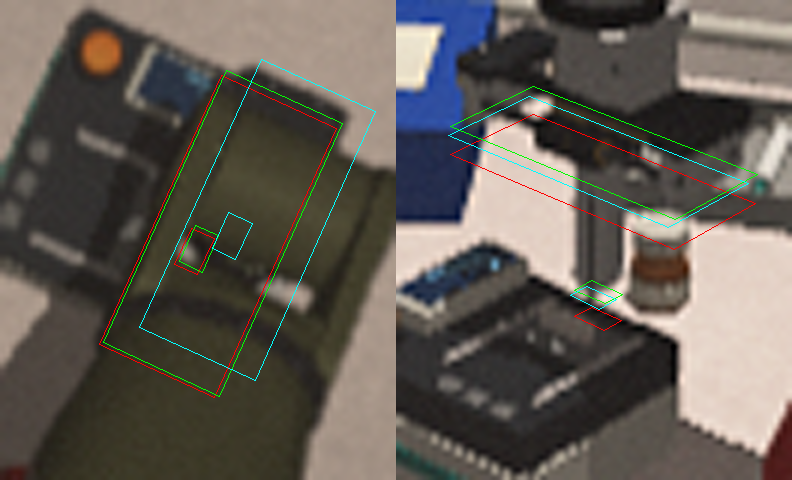

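Request:
move_arm(increments=[[0,0,0,0.04,0,0,0],[0,0,0,0.04,0,0,0],[0,0,0,0.04,0,0,0],[0,0,0,0.04,0,0,0],[0,0,0,0,0,0,0]])

```text
time_s: 6.3
ee_pos: [0.5471, -0.2164, 0.0727]
eef_rot: [-3.141, 0.0, 1.138]
force: [-0.1, -0.0, 0.2]
grip_width: 0.0007
grip_force: 0.0
```

```bash
python3 where.py
python3 - <<'E'
from h import *
o=ctrl.get_obs(); e=o["ee_pos"]
p=ctrl.camera("side"); S=10
u0,v0=(proj(p,[e+[0,0,.02]])[0]).astype(int)
im=cv2.resize(p["color"][v0-25:v0+30,u0-35:u0+35],None,fx=S,fy=S,interpolation=cv2.INTER_CUBIC)
cv2.imwrite("pics/p9.png",im)
E
```

```text
pump frame x,y,z mm [-30.  -54.3  72.7] rot [-3.141  0.     1.138] F [-0.1 -0.   0.2] gw 0.0007 t 6.3
```

View pics/p9.png

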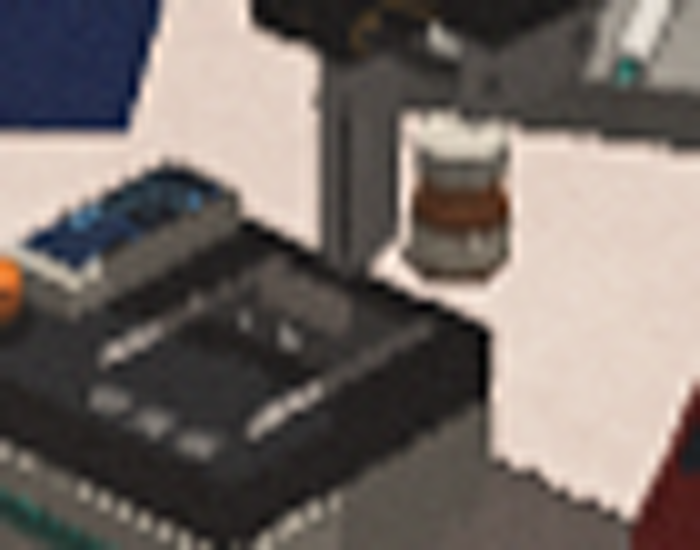

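The tip (about crop (350,275)) now lies in front of the panel's far edge with no contact. The real tip is therefore about 18 mm above the reported TCP, at rib height. I push gently along +y and watch the force.

Request:
move_arm(increments=[[0,0.06,0,0,0,0,0],[0,0.06,0,0,0,0,0],[0,0.06,0,0,0,0,0],[0,0.06,0,0,0,0,0],[0,0.06,0,0,0,0,0]])

```text
time_s: 6.85
ee_pos: [0.5537, -0.2026, 0.0731]
eef_rot: [3.142, 0.0, 1.138]
force: [-0.6, -2.2, -0.6]
grip_width: 0.0002
grip_force: 0.8
```

Request:
move_arm(increments=[[0,0.06,0,0,0,0,0],[0,0.06,0,0,0,0,0]])

```text
time_s: 7.05
ee_pos: [0.5562, -0.1972, 0.0731]
eef_rot: [3.142, 0.0, 1.138]
force: [-1.1, -1.4, 0.1]
grip_width: 0.0004
grip_force: 0.8
```

```bash
python3 where.py
```

```text
pump frame x,y,z mm [-29.7 -33.2  73.1] rot [3.142 0.    1.138] F [-1.1 -1.4  0.1] gw 0.0004 t 7.05
```

The force is about 1.8 N against the push, which matches the guard's friction. I continue.

Request:
move_arm(increments=[[0,0.07,0,0,0,0,0],[0,0.07,0,0,0,0,0],[0,0.07,0,0,0,0,0],[0,0.07,0,0,0,0,0],[0,0.07,0,0,0,0,0],[0,0.07,0,0,0,0,0],[0,0.07,0,0,0,0,0],[0,0.07,0,0,0,0,0],[0,0.07,0,0,0,0,0]])

```text
time_s: 7.95
ee_pos: [0.5694, -0.1685, 0.0731]
eef_rot: [-3.142, -0.0, 1.138]
force: [-1.3, -2.2, 1.2]
grip_width: 0.0006
grip_force: 0.8
```

Request:
move_arm(increments=[[0,0.03,0,0,0,0,0],[0,0.03,0,0,0,0,0]])

```text
time_s: 8.15
ee_pos: [0.5706, -0.1659, 0.073]
eef_rot: [-3.142, -0.0, 1.138]
force: [-1.3, -1.0, 0.8]
grip_width: 0.0004
grip_force: 0.8
```

```bash
python3 where.py
```

```text
pump frame x,y,z mm [-29.7   1.4  73. ] rot [-3.142 -0.     1.138] F [-1.3 -1.   0.8] gw 0.0004 t 8.15
```

Now small steps toward the stop.

Request:
move_arm(increments=[[0,0.03,0,0,0,0,0],[0,0.03,0,0,0,0,0]])

```text
time_s: 8.35
ee_pos: [0.5718, -0.1633, 0.073]
eef_rot: [-3.141, -0.0, 1.138]
force: [-0.4, -1.8, 0.7]
grip_width: 0.001
grip_force: 0.8
```

Request:
move_arm(increments=[[0,0.03,0,0,0,0,0],[0,0,0,0,0,0,0]])

```text
time_s: 8.55
ee_pos: [0.5721, -0.1627, 0.073]
eef_rot: [-3.141, 0.002, 1.138]
force: [-5.2, -6.0, 2.3]
grip_width: 0.0002
grip_force: 3.8
```

Request:
move_arm(increments=[[0,0.03,0,0,0,0,0],[0,0,0,0,0,0,0]])

```text
time_s: 8.75
ee_pos: [0.5726, -0.1617, 0.073]
eef_rot: [-3.141, 0.002, 1.137]
force: [-5.4, -8.3, 1.0]
grip_width: 0.0002
grip_force: 4.9
```

```bash
python3 where.py
```

```text
pump frame x,y,z mm [-29.6   6.   73. ] rot [-3.141e+00  2.000e-03  1.137e+00] F [-5.4 -8.3  1. ] gw 0.0002 t 8.75
```

The stop is reached at y = +6 mm, as predicted, so the lateral fit is right. I back off, centre over the well and descend.

Request:
move_arm(increments=[[0,-0.1,0,0,0,0,0],[0,-0.2,0,0,0,0,0],[0,-0.2,0,0,0,0,0],[0,-0.12,0,0,0,0,0],[0,-0.1,0,0,0,0,0],[0,0,0,0,0,0,0],[0,0,0,0,0,0,0]])

```text
time_s: 9.45
ee_pos: [0.558, -0.1933, 0.073]
eef_rot: [-3.142, -0.0, 1.138]
force: [-0.9, 0.1, 0.8]
grip_width: 0.0004
grip_force: 0.0
```

```bash
python3 where.py;  python3 - <<'E'
from h import *
p=ctrl.camera("side"); u0,v0=proj(p,[[.572,-.18,.09]])[0].astype(int)
cv2.imwrite("pics/p10.png",cv2.resize(p["color"][v0-25:v0+30,u0-35:u0+35],None,fx=10,fy=10,interpolation=cv2.INTER_CUBIC))
E
```

```text
pump frame x,y,z mm [-29.7 -28.8  73. ] rot [-3.142 -0.     1.138] F [-0.9  0.1  0.8] gw 0.0004 t 9.45
```

View pics/p10.png

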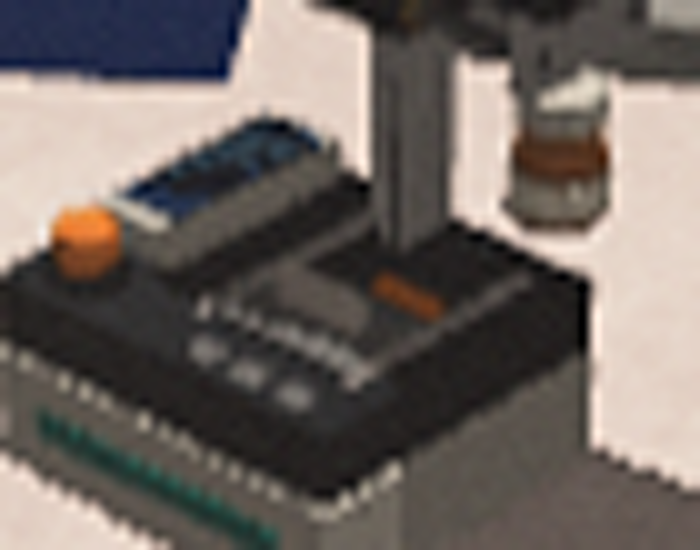

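The guard is open at crop (290,330), the amber key shows at (408,295) and the fingertip stands above the well at (410,245). I descend.

Request:
move_arm(increments=[[0,-0.02,0,0.06,0,0,0],[0,0,0,0.08,0,0,0],[0,0,0,0.08,0,0,0],[0,0,0,0.08,0,0,0],[0,0,0,0.08,0,0,0],[0,0,0,0,0,0,0]])

```text
time_s: 10.1
ee_pos: [0.5573, -0.194, 0.0533]
eef_rot: [-3.14, 0.0, 1.138]
force: [-0.4, 0.2, -0.3]
grip_width: 0.0004
grip_force: 0.0
```

Request:
move_arm(increments=[[0,0,0,0.04,0,0,0],[0,0,0,0.04,0,0,0],[0,0,0,0,0,0,0]])

```text
time_s: 10.4
ee_pos: [0.5575, -0.1942, 0.0498]
eef_rot: [-3.141, 0.0, 1.138]
force: [0.6, 0.2, -0.4]
grip_width: 0.0004
grip_force: 0.0
```

Request:
move_arm(increments=[[0,0,0,0.04,0,0,0],[0,0,0,0.03,0,0,0],[0,0,0,0,0,0,0]])

```text
time_s: 10.7
ee_pos: [0.5574, -0.1941, 0.0463]
eef_rot: [-3.141, 0.0, 1.138]
force: [-0.4, -0.0, -0.1]
grip_width: 0.0006
grip_force: 0.0
```

Request:
move_arm(increments=[[0,0,0,0.03,0,0,0],[0,0,0,0.02,0,0,0],[0,0,0,0,0,0,0]])

```text
time_s: 11.0
ee_pos: [0.5575, -0.1941, 0.0439]
eef_rot: [-3.141, 0.0, 1.138]
force: [-0.1, -0.2, -0.6]
grip_width: 0.0007
grip_force: 0.0
```

Request:
move_arm(increments=[[0,0,0,0.03,0,0,0],[0,0,0,0,0,0,0]])

```text
time_s: 11.2
ee_pos: [0.5575, -0.1941, 0.0424]
eef_rot: [-3.141, 0.0, 1.138]
force: [0.3, 1.1, 0.5]
grip_width: 0.0004
grip_force: 0.0
```

Request:
move_arm(increments=[[0,0,0,0.04,0,0,0],[0,0,0,0,0,0,0]])

```text
time_s: 11.4
ee_pos: [0.5577, -0.1942, 0.0405]
eef_rot: [3.141, -0.0, 1.138]
force: [0.4, -0.4, 2.1]
grip_width: 0.0004
grip_force: 0.9
```

Request:
move_arm(increments=[[0,0,0,0.04,0,0,0],[0,0,0,0,0,0,0]])

```text
time_s: 11.6
ee_pos: [0.5577, -0.1942, 0.0385]
eef_rot: [3.141, -0.0, 1.138]
force: [-0.5, 0.5, 2.7]
grip_width: 0.0003
grip_force: 1.4
```

Request:
move_arm(increments=[[0,0,0,0.04,0,0,0],[0,0,0,0,0,0,0]])

```text
time_s: 11.8
ee_pos: [0.5577, -0.1942, 0.0369]
eef_rot: [3.141, -0.0, 1.138]
force: [-1.0, -0.4, 4.9]
grip_width: 0.0004
grip_force: 2.6
```

The key gives way with a spring and is nearly at the bottom. A little further, then I hold.

Request:
move_arm(increments=[[0,0,0,0.03,0,0,0],[0,0,0,0,0,0,0]])

```text
time_s: 12.0
ee_pos: [0.5578, -0.1943, 0.0366]
eef_rot: [3.141, -0.0, 1.138]
force: [-6.8, 2.2, 18.2]
grip_width: 0.0009
grip_force: 9.0
```

Request:
move_arm(increments=[[0,0,0,0.01,0,0,0],[0,0,0,0,0,0,0],[0,0,0,0,0,0,0],[0,0,0,0,0,0,0],[0,0,0,0,0,0,0],[0,0,0,0,0,0,0],[0,0,0,0,0,0,0],[0,0,0,0,0,0,0],[0,0,0,0,0,0,0],[0,0,0,0,0,0,0],[0,0,0,0,0,0,0],[0,0,0,0,0,0,0],[0,0,0,0,0,0,0],[0,0,0,0,0,0,0],[0,0,0,0,0,0,0],[0,0,0,0,0,0,0],[0,0,0,0,0,0,0],[0,0,0,0,0,0,0],[0,0,0,0,0,0,0],[0,0,0,0,0,0,0]])

```text
time_s: 14.0
ee_pos: [0.5578, -0.1943, 0.0364]
eef_rot: [3.14, 0.0, 1.138]
force: [-9.2, 3.6, 22.6]
grip_width: 0.0003
grip_force: 11.3
```

Bottomed at 36.5 mm, so the tip is really 22 mm above the reading. The hold is done. I lift out, go over the rib to its left side and lower to a reading of 67.

Request:
move_arm(increments=[[0,0,0,-0.06,0,0,0],[0,0,0,-0.12,0,0,0],[0,0,0,-0.2,0,0,0],[0,0,0,-0.3,0,0,0],[0,0,0,-0.3,0,0,0],[0,0,0,-0.12,0,0,0],[0,0.2,0,0,0,0,0],[0,0.3,0,0,0,0,0],[0,0.3,0,0,0,0,0],[0,0.3,0,0,0,0,0],[0,0.26,0,0,0,0,0],[0,0,0,0,0,0,0],[0,0,0,0,0,0,0]])

```text
time_s: 15.3
ee_pos: [0.5861, -0.1322, 0.0894]
eef_rot: [-3.141, 0.0, 1.139]
force: [0.1, 0.3, 0.1]
grip_width: 0.0004
grip_force: 0.0
```

```bash
python3 where.py
```

```text
pump frame x,y,z mm [-29.6  38.5  89.4] rot [-3.141  0.     1.139] F [0.1 0.3 0.1] gw 0.0004 t 15.3
```

Request:
move_arm(increments=[[0,0,0,0.15,0,0,0],[0,0,0,0.15,0,0,0],[0,0,0,0.1,0,0,0],[0,0,0,0.04,0,0,0],[0,0,0,0,0,0,0]])

```text
time_s: 15.8
ee_pos: [0.5859, -0.1326, 0.0671]
eef_rot: [-3.141, 0.0, 1.138]
force: [0.5, 0.6, -0.7]
grip_width: 0.0004
grip_force: 0.0
```

Request:
move_arm(increments=[[0,-0.07,0,0,0,0,0],[0,-0.07,0,0,0,0,0],[0,-0.07,0,0,0,0,0],[0,-0.07,0,0,0,0,0],[0,-0.07,0,0,0,0,0],[0,-0.07,0,0,0,0,0],[0,-0.07,0,0,0,0,0]])

```text
time_s: 16.5
ee_pos: [0.5757, -0.155, 0.0676]
eef_rot: [3.141, -0.0, 1.138]
force: [0.9, 0.6, 1.8]
grip_width: 0.0006
grip_force: 0.8
```

Request:
move_arm(increments=[[0,-0.07,0,0,0,0,0],[0,-0.07,0,0,0,0,0],[0,-0.07,0,0,0,0,0],[0,-0.07,0,0,0,0,0],[0,-0.07,0,0,0,0,0],[0,-0.07,0,0,0,0,0],[0,-0.07,0,0,0,0,0],[0,0,0,0,0,0,0]])

```text
time_s: 17.3
ee_pos: [0.5653, -0.1774, 0.0675]
eef_rot: [-3.141, 0.0, 1.137]
force: [0.8, 0.3, 0.3]
grip_width: 0.0004
grip_force: 0.0
```

```bash
python3 where.py
```

```text
pump frame x,y,z mm [-29.7 -11.3  67.5] rot [-3.141  0.     1.137] F [0.8 0.3 0.3] gw 0.0004 t 17.3
```

Request:
move_arm(increments=[[0,-0.04,0,0,0,0,0],[0,-0.04,0,0,0,0,0]])

```text
time_s: 17.5
ee_pos: [0.5638, -0.1805, 0.0675]
eef_rot: [-3.141, -0.0, 1.138]
force: [0.3, 1.5, -0.8]
grip_width: 0.0006
grip_force: 0.8
```

Request:
move_arm(increments=[[0,-0.03,0,0,0,0,0],[0,-0.03,0,0,0,0,0]])

```text
time_s: 17.7
ee_pos: [0.563, -0.1822, 0.0675]
eef_rot: [3.142, -0.002, 1.138]
force: [4.2, 9.1, -0.6]
grip_width: 0.0005
grip_force: 5.3
```

Request:
move_arm(increments=[[0,-0.03,0,0,0,0,0],[0,0,0,0,0,0,0]])

```text
time_s: 17.9
ee_pos: [0.5624, -0.1836, 0.0675]
eef_rot: [3.142, -0.002, 1.138]
force: [4.4, 7.5, 0.1]
grip_width: 0.0007
grip_force: 4.3
```

```bash
python3 where.py
```

```text
pump frame x,y,z mm [-29.7 -18.2  67.5] rot [ 3.142e+00 -2.000e-03  1.138e+00] F [4.4 7.5 0.1] gw 0.0007 t 17.9
```

The closed stop is reached at the predicted place. I back off, retreat upward and check.

Request:
move_arm(increments=[[0,0.1,0,0,0,0,0],[0,0.1,0,0,0,0,0],[0,0,0,-0.3,0,0,0],[0,0,0,-0.5,0,0,0],[0,0,0,-0.5,0,0,0],[0,0,0,-0.5,0,0,0],[0,0,0,-0.3,0,0,0],[0,-0.6,-0.3,0,0,0,0],[0,-0.6,-0.3,0,0,0,0],[0,-0.6,-0.3,0,0,0,0],[0,-0.6,-0.3,0,0,0,0],[0,-0.6,-0.3,0,0,0,0],[0,-0.6,-0.3,0,0,0,0],[0,-0.6,-0.3,0,0,0,0],[0,-0.6,-0.3,0,0,0,0],[0,-0.6,-0.3,0,0,0,0],[0,0,0,0,0,0,0],[0,0,0,0,0,0,0]])

```text
time_s: 19.7
ee_pos: [0.3302, -0.3644, 0.1735]
eef_rot: [3.141, 0.001, 1.136]
force: [0.5, 0.5, 0.1]
grip_width: 0.0006
grip_force: 0.0
```

```bash
python3 m1.py
python3 - <<'E'
from h import *
for c in("top","side"):
    a=cv2.imread(f"pics/{c}0.png"); p=ctrl.camera(c); 
    for n in("alarm_rib","alarm_key_top"):
        for r in ctrl.cut_out(n,p)[:2]: v,u=r["centre"]; print(c,n,round(r["conf"],2),u,v,at_z(p,(u,v),.098).round(3))
    uv=proj(p,[[.558,-.1946,.098]])[0].round().astype(int)
    d=cv2.absdiff(a,p["color"])[uv[1]-22:uv[1]+23,uv[0]-22:uv[0]+23].max(2); print(c,"diff around well",d.mean(),(d>50).sum())
E
```

```text
[ 0.5963 -0.1793 -0.4188] 178.625
[ 0.5964 -0.18   -0.4176] 53.125
[ 0.5963 -0.1772 -0.4007] 118.8125
top lamp seen 377.5 158.5 pred [376.60888139 159.00293608] 32
side lamp seen 295.7083333333333 156.75 pred [295.80322385 158.11552269] 24
15
well [[ 0.55673125 -0.19454977  0.08      ]]
top alarm_rib 0.65 391.7 191.8 [ 0.544 -0.209  0.098]
top diff around well 5.994567901234568 9
side alarm_rib 0.7 325.1 160.2 [ 0.559 -0.163  0.098]
side diff around well 9.369382716049383 33
```

View pics/fit_15.png

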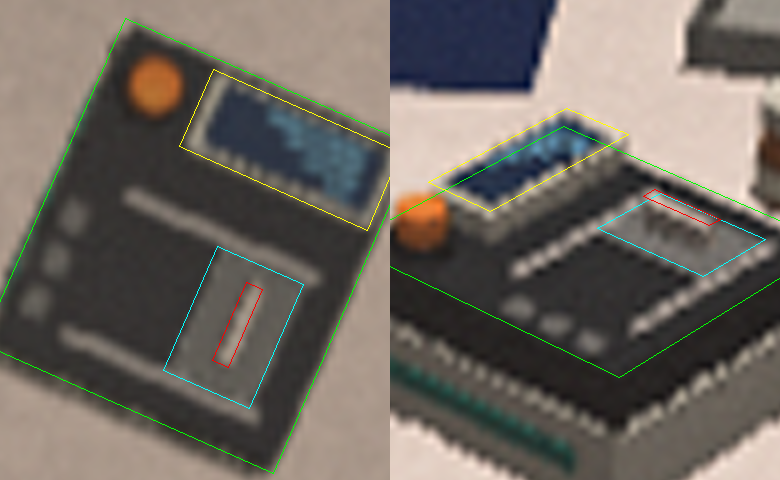

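The guard at crop (233,325) is closed under the closed-position outline, and the pump has not moved noticeably. I hand in.

```bash
python3 -c "
from station import ctrl
print(ctrl.hand_in())"
```

```text
the job is handed in; nothing more can be done
None
```

I reset the amber-lamp pump and handed the job in at about 20 s: guard pushed open, key held fully down for 2 s and released, guard pushed closed again; the last pictures show it closed and the pump still in place, though the hand-in returned no verdict.

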